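Roll a hollow shaft over the surface plate to its stop

ROBOT

A 6-joint arm with a two-finger parallel gripper is mounted at the origin on the work surface. World frame = base frame: x ahead of the robot, y to its left, z up, the work surface at z = 0. Lengths are in mm, angles in degrees, forces in N, time in s.
With the tool pointing down it reaches from about 275 to 725 mm from the base axis. Payload 5.6 kg.
Tool frame: the origin (TCP) lies midway between the tips of the shut fingers; the grasp point (between the pads) lies 19 mm behind it; z points along the fingers, y is the line along which they close (so a half turn about z gives the same grasp; the last joint's range is limited). The gripper opens to 85 mm and grips with 20 to 120 N. Pads are 22 mm wide; open, the fingers measure 114 mm over their backs; the gripper's body (76 mm by 85 mm) begins 54 mm behind the grasp point. The pads swing forward as they close: fully open they stand 13 mm farther back than shut.
Start: joints at [84.546, 14.616, 6.199, 0, -81.583, -16.306], TCP at [203.877, 510.81, 231.283] pointing down, gripper open.
Joint ranges: [-168.99, 168.99], [-69.2, 112.95], [-62.41, 85.93], [-164.36, 98.24], [-168.68, -3.75], [-174.98, 174.98]. Speed limits (degrees/s): [147.25, 147.25, 180, 180, 180, 180].

INTERFACE

Orientations are given as a 3x3 rotation matrix whose columns are the frame's x, y, z axes.
In Python, from plant import * gives the robot as it stands.
- The arm moves only by the tool move_arm, never from a script. Its argument "deltas" is a list of rows, each an object of numbers: "gripper": the opening, from -1 (shut) to 1 (fully open); "dx", "dy", "dz": the shift along the tool's x, y, z each as a share of 0.1 m, from -1 to 1; "ax", "ay", "az": the turn, a rotation vector about the tool's x, y, z each as a share of 0.5 rad, from -1 to 1. A call has 1 to 12 rows; each row shifts and turns the commanded pose from where the row before left it, along the tool's axes as they then stand; what a row does not reach is not made up. A row lasts 1/12 s, in which the tool goes at most 41.7 mm and 7.16 degrees, less where a joint would pass 70% of its speed; a pose out of reach is approached as far as the arm can. A call with a number of a shift or a turn outside -1 to 1 is refused whole. A call with a gripper value outside its range is refused whole. The fingers move at their own pace and stop on an object; the grip force is fixed at half the most. Time passes only in rows, so rows that do not move let the fingers close. It gives the time, the measured TCP pose, the force, the opening and the grip force at its end, in the units of the state.
- get_obs(): the state, without advancing time (a new reading comes with each control period).
- camera(name): name is "side" or "top"; returns a dict with "pixels" (400x640x3 uint8, red, green, blue), "fx", "fy", "cx", "cy" (pixels), "R" (3x3) and "t" (3): a world point X has camera coordinates R X + t. Camera axes: x right, y down, z forward; pixel columns grow to the right and rows downward; lengths in mm; the calibration is good to about 2 mm. A picture is of the moment at which its call begins. There is no depth.
- hand_in(): hands the job in; it is judged then, once.
Trained networks look in a picture, given as the dict that the camera call returned (one of the last four; its "shot" number tells which), for a name from the list of things; names that differ only in an ending like _2 or _b are one class to them, and where a whole thing is asked for, a point or a joint stands for the part that bears it (a point fixed in the world has none). Each returns a list of dicts, best first, with "p" (0 to 1); they miss things now and then, are a little off and sometimes report something else, mostly with a low value. They report only what shows in the picture. A call takes as long as a camera call. They do not tell look-alikes from the thing itself.
- spot_in(target, picture): "pixel" ([column, row] in pixels, amid what is visible of it).
- regions_of(target, picture): "mask" (400x640 bool, what is visible of it) and "pixel" ([column, row] in pixels, amid what is visible of it).
The state is a dict: "clock": time; "joints": joint angles; "joint_velocities": joint speeds; "joint_efforts": joint torques, N m; "tool_pos": TCP position; "orientation": TCP orientation; "contact_force": force on the tool from outside, world axes, zero at the start; "ft_torque": the same for the moment, N m; "opening": finger opening in mm; "grasp_force": force on a finger pad.
Only numpy, scipy, OpenCV 4.12 (cv2) and the standard library are available. Lean on these libraries where they do the work, as an engineer would, in place of code of your own. Each camera call takes 0.05 s, during which the arm holds its last target. There are 200 camera calls.

TASK

Check the hollow shaft on the granite plate for straightness by rolling it: with the fingers laid on top of it like a flat palm, roll it over the plate (it takes several short strokes) through at least one full turn, keyway up, under and up again, until it rests with its whole length along the side of the hollow box parallel. Work only from on top: do not push it from behind, grip it, lift it or send it off at speed. Leave the V-block and the other gauges on the plate where they are.

Things in the scene. Friction and masses are not known exactly. Their poses are not given: they have to be found in the camera images.
- shaft: hollow ground steel shaft, 32 mm diameter, 160 mm long, 0.76 kg, lying on the plate. Origin at its centre; own x along its axis, own z out through its keyway (slot 10 mm wide, 5 deep, 70 long), up at the start. It lies mid-plate, within 0.1 rad of parallel to the box parallel, 125 to 185 mm of rolling from it, the way clear. Slight rolling resistance: freed at 0.1 m/s it runs on under 1 cm
- shaft_end_a (a point): centre of the shaft's end face on its own +x side (80 mm from its centre, on the axis)
- shaft_end_b (a point): centre of the shaft's end face on its own -x side
- parallel: the stop: hollow cast-iron box parallel, a square bar open at both ends with two round windows in each side, 200 mm long (own x), 60 wide (own y), 60 high, fixed on the plate near its left or right end. Origin: centre of its underside, on the plate. Its long sides at own y = +30 and -30 mm are flat stop faces; the shaft shall lie along the one that looks towards it
- plate_top (a point): centre of the top face of the black granite surface plate (fixed), 400 mm along its own x, 630 mm along its own y, top face level and 80 mm above the bench
- vblock: bystander: loose steel V-block, 125 x 70 x 62 mm high with an upright V groove along its own x, near the other short end of the plate. Origin at the centre of its underside.
- caliper: bystander: loose dial caliper lying flat on the plate along the edge near the robot, 235 mm long along own y, jaws to own +x, 14 mm high. Origin under the middle of its beam.
- micrometer: bystander: loose micrometer with a green bow lying flat on the plate near its far edge, spindle along own y, about 155 x 50 x 16 mm high. Origin below the gap of the bow.
- ring_gauge: bystander: loose steel ring gauge, 58 mm outside, 32 mm bore, 22 mm high, lying flat on the plate near its far edge. Origin at the centre of its underside.
Not all that is in view belongs to the job. Leave any red look-alike of the shaft alone.

How it is judged (in metres and radians):
On the way, in this order (a step that is already met when the one before it is completed fails the run):
1. the shaft has rolled until its keyway faces the plate (within about 0.9 rad of straight down) (angle between shaft's own z axis and vertical above 2.2 rad), for 0.05 s.
2. it has rolled on until the keyway faces up again (within 0.7 rad), at least 80 mm from where it started (angle between shaft's own z axis and vertical below 0.7 rad and distance of shaft from where it was at the start of the episode above 0.08 m), for 0.05 s.
At the end, for the whole second after the job is handed in: The shaft lies on the granite plate along the side of the box parallel, both its ends within 5 mm of touching the side face, its middle within 50 mm of the middle of the parallel, at rest (y of shaft_end_a in the frame of parallel between -0.051 and 0.051 m and y of shaft_end_b in the frame of parallel between -0.051 and 0.051 m and x of shaft in the frame of parallel between -0.05 and 0.05 m and z of shaft in the frame of plate_top between 0.01 and 0.022 m and linear speed of shaft below 0.01 m/s and angular speed of shaft below 0.3 rad/s).
It fails at once if the shaft is touched by fingers that stand beside it (grasp point lower than 40 mm above the plate: pushed from behind or gripped) instead of lying on its top (contact force between the fingers and shaft above 0.5 N and z of the grasp point in the frame of plate_top below 0.04 m).
It fails at once if the shaft is lifted off the plate by more than 14 mm (z of shaft in the frame of plate_top above 0.03 m).
It fails at once if the shaft is sent off at speed (over 0.35 m/s) (linear speed of shaft above 0.35 m/s).
It fails at once if the V-block, caliper, micrometer or ring gauge is moved by more than 20 mm (distance of any of vblock, caliper, micrometer, ring_gauge from where it was at the start of the episode above 0.02 m).
It also fails if it takes over 67 s, if anything falls off the work surface, if the arm or the gripper's body presses on something with over 40 N, if the wrist force passes 120 N, or if a joint passes its speed limit or range.

## Working session

There is one attempt and no reset: what is moved stays moved. The work goes in short steps, Python scripts to look and compute and a tool call to move; the robot and the scene stay as the last step left them, time stands still between calls to the robot, and variables do not carry over. Pictures are saved under pics/ and viewed, at most 10 in all, crops included, and the job is handed in when it is done.

Besides the shell and the picture viewer there is one more tool, called as a command line: name --argument value ..., lists and objects as JSON in quotes. move_arm: Moves the arm, as the interface text tells. Its arguments: {"type":"object","properties":{"deltas":{"type":"array","items":{"type":"object","properties":{"gripper":{"type":"number"},"dx":{"type":"number"},"dy":{"type":"number"},"dz":{"type":"number"},"ax":{"type":"number"},"ay":{"type":"number"},"az":{"type":"number"}}}}},"required":["deltas"]}

```bash
mkdir -p pics
cat > h.py <<'E'
from plant import *
import numpy as np, cv2
def ray(c,px,z):
    R=np.array(c["R"]);t=np.array(c["t"]);C=-R.T@t
    d=R.T@np.array([(px[0]-c["cx"])/c["fx"],(px[1]-c["cy"])/c["fy"],1.])
    return C+d*(z-C[2])/d[2]
def proj(c,X):
    p=np.array(c["R"])@np.array(X,float)+np.array(c["t"]);return [c["fx"]*p[0]/p[2]+c["cx"],c["fy"]*p[1]/p[2]+c["cy"]]
def save(c,n,crop=None,s=1):
    im=cv2.cvtColor(c["pixels"],cv2.COLOR_RGB2BGR)
    if crop: a,b,d,e=crop; im=im[b:e,a:d]
    cv2.imwrite("pics/"+n+".png",cv2.resize(im,None,fx=s,fy=s,interpolation=cv2.INTER_CUBIC))
E
python3 - <<'E'
from h import *
o=get_obs();print(o["tool_pos"],np.round(o["orientation"],3),o["opening"],o["clock"],o["contact_force"])
c=camera("top");save(c,"top0")
H=dict(shaft=96,parallel=140,vblock=142,caliper=94,micrometer=90,ring_gauge=102)
for n,z in H.items():
    for r in regions_of(n,c)[:3]:
        m=r["mask"].astype(np.uint8);ys,xs=np.nonzero(m)
        b=cv2.boxPoints(cv2.minAreaRect(np.c_[xs,ys].astype(np.float32)))
        print(n,round(r["p"],2),r["pixel"],len(xs),[np.round(ray(c,p,z)[:2]).tolist() for p in b])
c2=camera("side");save(c2,"side0")
E
```

```text
[203.66260061 510.36080794 230.38237703] [[ 0.929 -0.371 -0.001]
 [-0.371 -0.929 -0.002]
 [ 0.     0.002 -1.   ]] 85.18090382729636 0.0 [0.77126464 0.50740739 0.08634143]
shaft 0.95 [163.6, 199.3] 673 [[459.0, 516.0], [473.0, 360.0], [443.0, 357.0], [428.0, 513.0]]
shaft 0.71 [304.4, 163.4] 760 [[641.0, 76.0], [642.0, 45.0], [477.0, 40.0], [476.0, 71.0]]
shaft 0.65 [442.5, 289.2] 737 [[305.0, -280.0], [310.0, -316.0], [158.0, -334.0], [153.0, -299.0]]
parallel 0.69 [393.4, 157.7] 2134 [[675.0, -115.0], [683.0, -186.0], [477.0, -205.0], [470.0, -135.0]]
vblock 0.66 [237.0, 167.5] 1463 [[593.0, 278.0], [598.0, 201.0], [468.0, 193.0], [464.0, 270.0]]
caliper 0.94 [273.3, 230.2] 809 [[414.0, 203.0], [421.0, -28.0], [356.0, -30.0], [349.0, 201.0]]
micrometer 0.88 [336.2, 110.8] 415 [[686.0, 50.0], [738.0, 47.0], [731.0, -101.0], [679.0, -98.0]]
ring_gauge 0.76 [238.6, 105.4] 370 [[724.0, 272.0], [726.0, 214.0], [665.0, 212.0], [663.0, 269.0]]
```

View pics/top0.png

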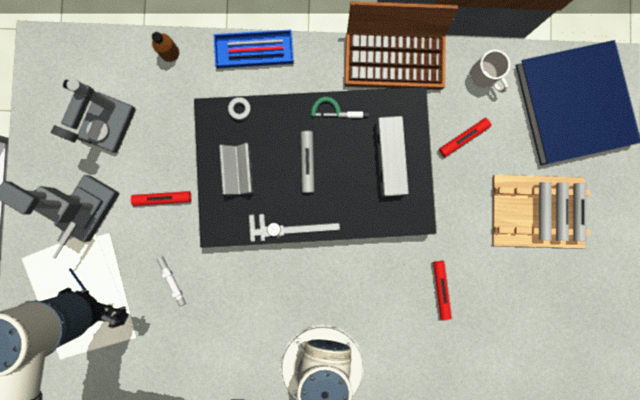

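View pics/side0.png

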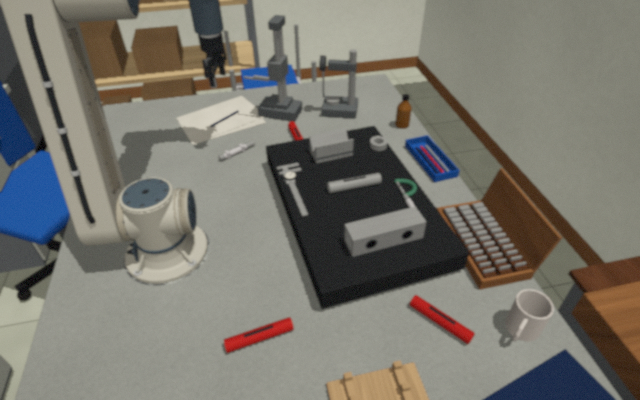

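Run:
```python
from h import *
c=camera("top");save(c,"crop0",(280,85,440,225),4)
C=-np.array(c["R"]).T@np.array(c["t"]);print("cam",C.round())
g=cv2.cvtColor(c["pixels"],cv2.COLOR_RGB2GRAY)
for r in (120,135,150,165,180,190): print(r,"shaft",g[r,296:320].tolist(),"par",g[r,370:412].tolist())
```

```text
cam [ 403.   49. 1427.]
120 shaft [44, 53, 50, 52, 51, 54, 49, 49, 53, 48, 49, 49, 50, 54, 54, 51, 46, 57, 58, 52, 51, 46, 55, 49] par [50, 58, 53, 55, 60, 54, 53, 62, 104, 183, 228, 231, 228, 225, 226, 224, 227, 228, 228, 229, 230, 227, 224, 222, 226, 227, 228, 226, 226, 225, 230, 223, 174, 86, 43, 49, 55, 52, 51, 53, 50, 59]
135 shaft [45, 57, 48, 45, 67, 112, 148, 164, 180, 195, 211, 214, 201, 190, 176, 157, 113, 69, 50, 50, 54, 50, 52, 57] par [56, 57, 51, 32, 22, 25, 36, 39, 23, 81, 173, 224, 229, 225, 224, 224, 223, 226, 227, 225, 227, 227, 225, 221, 218, 225, 227, 224, 223, 219, 222, 223, 225, 190, 100, 52, 48, 57, 57, 55, 54, 48]
150 shaft [51, 49, 45, 45, 45, 85, 137, 161, 156, 117, 73, 59, 97, 150, 180, 164, 125, 84, 49, 49, 51, 48, 52, 53] par [46, 53, 54, 55, 45, 27, 24, 29, 49, 54, 80, 163, 220, 225, 222, 214, 218, 217, 220, 223, 222, 220, 218, 218, 220, 216, 221, 221, 222, 220, 219, 219, 219, 223, 194, 104, 51, 51, 53, 57, 53, 55]
165 shaft [54, 51, 51, 46, 47, 74, 127, 160, 174, 152, 93, 59, 72, 135, 178, 173, 145, 104, 57, 47, 57, 48, 47, 52] par [49, 52, 50, 56, 52, 42, 21, 24, 34, 45, 53, 68, 150, 217, 223, 219, 219, 217, 218, 224, 223, 225, 220, 221, 218, 217, 221, 216, 218, 218, 220, 219, 218, 220, 221, 196, 128, 58, 52, 57, 54, 54]
180 shaft [54, 52, 49, 49, 49, 75, 112, 156, 170, 188, 200, 213, 214, 204, 193, 183, 161, 118, 66, 46, 53, 57, 52, 51] par [54, 52, 51, 53, 56, 56, 38, 26, 27, 30, 33, 24, 55, 148, 209, 224, 220, 219, 218, 218, 220, 220, 222, 221, 216, 218, 220, 216, 219, 212, 220, 221, 212, 219, 217, 219, 195, 136, 59, 46, 50, 50]
190 shaft [47, 52, 48, 50, 40, 56, 102, 140, 170, 188, 195, 210, 215, 209, 196, 182, 161, 128, 76, 50, 55, 51, 51, 50] par [53, 52, 52, 53, 49, 47, 41, 31, 24, 28, 32, 47, 56, 76, 152, 217, 223, 222, 221, 222, 224, 217, 218, 223, 220, 222, 220, 217, 217, 216, 220, 219, 219, 217, 218, 218, 218, 189, 111, 58, 44, 55]
```

View pics/crop0.png

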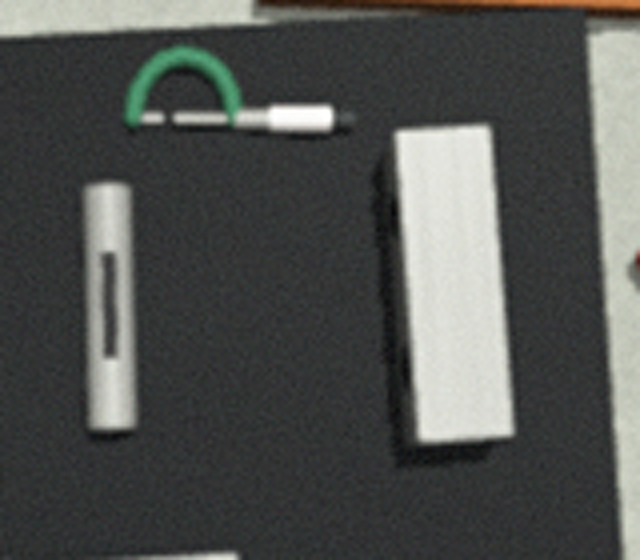

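The crop shows the grey shaft with its keyway up at (307,162), and the white parallel with its shadowed left face at about (382,157). The other candidates are red look-alikes at (161,198), (465,137) and (442,290), and grey bars in the rack at (560,210). Only the grey one at (307,162) lies on the plate, so that is the shaft.

```bash
cat >> h.py <<'E'
def meas(c):
    g=cv2.cvtColor(c["pixels"],cv2.COLOR_RGB2GRAY)
    out={}
    for n,z in (("shaft",94),("parallel",140)):
        rs=regions_of(n,c)
        if n=="shaft": rs=[r for r in rs if 290<r["pixel"][0]<400 and 110<r["pixel"][1]<215]
        if not rs: out[n]=None;continue
        m=cv2.dilate(rs[0]["mask"].astype(np.uint8),np.ones((3,3)))
        if n=="parallel": m=m*(g>140).astype(np.uint8)
        ys,xs=np.nonzero(m)
        P=np.array([ray(c,(x,y),z)[:2] for x,y in zip(xs,ys)])
        mu=P.mean(0);w,v=np.linalg.eigh(np.cov(P.T));a=v[:,1]*np.sign(v[0,1])
        out[n]=(mu.round(1),round(np.degrees(np.arctan2(a[1],a[0])),2),np.ptp((P-mu)@a).round(),np.ptp((P-mu)@[-a[1],a[0]]).round())
    return out
E
python3 - <<'E'
from h import *
c=camera("top");print(meas(c))
m=meas(c)
(s,sa,_,_),(p,pa,_,_)=m["shaft"],m["parallel"]
a=np.radians(pa);n=np.array([-np.sin(a),np.cos(a)]);t=np.array([np.cos(a),np.sin(a)])
print("roll",(s-p)@n-46,"x in par",(s-p)@t)
E
```

```text
{'shaft': (array([560.5,  57.5]), np.float64(2.95), np.float64(168.0), np.float64(37.0)), 'parallel': (array([ 578.3, -162.7]), np.float64(5.51), np.float64(202.0), np.float64(61.0))}
roll 174.89170273608573 x in par 3.4257353010295972
```

move_arm --deltas '[{"gripper": 0.4,"az": 0.2293},{"gripper": 0.4,"az": 0.2293},{"gripper": 0.4,"az": 0.2293},{"gripper": 0.4,"az": 0.2293},{"gripper": 0.4,"az": 0.2293},{"gripper": 0.4,"az": 0.2293},{"gripper": 0.4,"az": 0.2293},{"gripper": 0.4,"az": 0.2293},{"gripper": 0.4,"az": 0.2293},{"gripper": 0.4,"az": 0.2293}]'

```text
invalid input at $.deltas[0]: expected keys gripper, dx, dy, dz, ax, ay, az
```

move_arm --deltas '[{"gripper": 0.4,"dx": 0.23,"dy": -0.168},{"gripper": 0.4,"dx": 0.23,"dy": -0.168},{"gripper": 0.4,"dx": 0.23,"dy": -0.168},{"gripper": 0.4,"dx": 0.23,"dy": -0.168},{"gripper": 0.4,"dx": 0.23,"dy": -0.168},{"gripper": 0.4,"dx": 0.23,"dy": -0.168},{"gripper": 0.4,"dx": 0.23,"dy": -0.168},{"gripper": 0.4,"dx": 0.23,"dy": -0.168},{"gripper": 0.4,"dx": 0.23,"dy": -0.168},{"gripper": 0.4,"dx": 0.23,"dy": -0.168}]'

```text
invalid input at $.deltas[0]: expected keys gripper, dx, dy, dz, ax, ay, az
```

move_arm --deltas '[{"gripper": 0.4,"dx": 0.23,"dy": -0.168},{"gripper": 0.4,"dx": 0.23,"dy": -0.168},{"gripper": 0.4,"dx": 0.23,"dy": -0.168},{"gripper": 0.4,"dx": 0.23,"dy": -0.168},{"gripper": 0.4,"dx": 0.23,"dy": -0.168},{"gripper": 0.4,"dx": 0.23,"dy": -0.168},{"gripper": 0.4,"dx": 0.23,"dy": -0.168},{"gripper": 0.4,"dx": 0.23,"dy": -0.168},{"gripper": 0.4,"dx": 0.23,"dy": -0.168},{"gripper": 0.4,"dx": 0.23,"dy": -0.168},{"gripper": 0.4},{"gripper": 0.4}]'

```text
invalid input at $.deltas[0]: expected keys gripper, dx, dy, dz, ax, ay, az
```

```bash
cat > s.py <<'E'
from h import *
o=get_obs();R=np.array(o["orientation"]);print(np.round(o["tool_pos"],1),np.degrees(np.arctan2(R[1,0],R[0,0])).round(2),R[:,2].round(3),round(o["opening"],1),round(o["clock"],2),np.round(o["contact_force"],1),np.round(o["ft_torque"],2))
E
python3 s.py
```

```text
[203.9 510.8 231.3] -21.76 [-0.  0. -1.] 85.3 0.7 [-0.5  0.8 -0.2] [-0.04 -0.01 -0.  ]
```

move_arm --deltas '[{"gripper": 0.4,"dx": 0,"dy": 0,"dz": 0,"ax": 0,"ay": 0,"az": 0.23},{"gripper": 0.4,"dx": 0,"dy": 0,"dz": 0,"ax": 0,"ay": 0,"az": 0.23},{"gripper": 0.4,"dx": 0,"dy": 0,"dz": 0,"ax": 0,"ay": 0,"az": 0.23},{"gripper": 0.4,"dx": 0,"dy": 0,"dz": 0,"ax": 0,"ay": 0,"az": 0.23},{"gripper": 0.4,"dx": 0,"dy": 0,"dz": 0,"ax": 0,"ay": 0,"az": 0.23},{"gripper": 0.4,"dx": 0,"dy": 0,"dz": 0,"ax": 0,"ay": 0,"az": 0.23},{"gripper": 0.4,"dx": 0,"dy": 0,"dz": 0,"ax": 0,"ay": 0,"az": 0.23},{"gripper": 0.4,"dx": 0,"dy": 0,"dz": 0,"ax": 0,"ay": 0,"az": 0.23},{"gripper": 0.4,"dx": 0,"dy": 0,"dz": 0,"ax": 0,"ay": 0,"az": 0.23},{"gripper": 0.4,"dx": 0,"dy": 0,"dz": 0,"ax": 0,"ay": 0,"az": 0.23}]'

```text
clock: 1.53
tool_pos: [203.9, 510.8, 231.3]
orientation: [[0.035, -0.999, -0.0], [-0.999, -0.035, 0.0], [-0.0, 0.0, -1.0]]
contact_force: [-0.1, 0.9, -0.1]
opening: 59.3
grasp_force: 0.0
```

move_arm --deltas '[{"gripper": 0.4,"dx": 0.3,"dy": -0.22,"dz": 0,"ax": 0,"ay": 0,"az": 0},{"gripper": 0.4,"dx": 0.3,"dy": -0.22,"dz": 0,"ax": 0,"ay": 0,"az": 0},{"gripper": 0.4,"dx": 0.3,"dy": -0.22,"dz": 0,"ax": 0,"ay": 0,"az": 0},{"gripper": 0.4,"dx": 0.3,"dy": -0.22,"dz": 0,"ax": 0,"ay": 0,"az": 0},{"gripper": 0.4,"dx": 0.3,"dy": -0.22,"dz": 0,"ax": 0,"ay": 0,"az": 0},{"gripper": 0.4,"dx": 0.3,"dy": -0.22,"dz": 0,"ax": 0,"ay": 0,"az": 0},{"gripper": 0.4,"dx": 0.3,"dy": -0.22,"dz": 0,"ax": 0,"ay": 0,"az": 0},{"gripper": 0.4,"dx": 0.3,"dy": -0.22,"dz": 0,"ax": 0,"ay": 0,"az": 0},{"gripper": 0.4,"dx": 0.3,"dy": -0.22,"dz": 0,"ax": 0,"ay": 0,"az": 0},{"gripper": 0.4,"dx": 0.3,"dy": -0.22,"dz": 0,"ax": 0,"ay": 0,"az": 0},{"gripper": 0.4,"dx": 0.3,"dy": -0.22,"dz": 0,"ax": 0,"ay": 0,"az": 0},{"gripper": 0.4,"dx": 0.3,"dy": -0.22,"dz": 0,"ax": 0,"ay": 0,"az": 0}]'

```text
clock: 2.53
tool_pos: [483.3, 160.3, 231.6]
orientation: [[0.041, -0.999, 0.001], [-0.999, -0.041, 0.0], [-0.0, -0.001, -1.0]]
contact_force: [0.6, 0.5, 0.2]
opening: 59.7
grasp_force: 0.0
```

move_arm --deltas '[{"gripper": 0.4,"dx": 0.3,"dy": -0.22,"dz": 0,"ax": 0,"ay": 0,"az": 0},{"gripper": 0.4,"dx": 0.3,"dy": -0.22,"dz": 0,"ax": 0,"ay": 0,"az": 0},{"gripper": 0.4,"dx": 0.3,"dy": -0.22,"dz": 0.1,"ax": 0,"ay": 0,"az": 0},{"gripper": 0.4,"dx": 0,"dy": 0,"dz": 0.3,"ax": 0,"ay": 0,"az": 0},{"gripper": 0.4,"dx": 0,"dy": 0,"dz": 0.3,"ax": 0,"ay": 0,"az": 0},{"gripper": 0.4,"dx": 0,"dy": 0,"dz": 0.2,"ax": 0,"ay": 0,"az": 0},{"gripper": 0.4,"dx": 0,"dy": 0,"dz": 0,"ax": 0,"ay": 0,"az": 0},{"gripper": 0.4,"dx": 0,"dy": 0,"dz": 0,"ax": 0,"ay": 0,"az": 0}]'

```text
clock: 3.2
tool_pos: [551.8, 74.3, 141.0]
orientation: [[0.041, -0.999, -0.002], [-0.999, -0.041, -0.001], [0.001, 0.002, -1.0]]
contact_force: [0.9, 0.5, 0.9]
opening: 60.1
grasp_force: 0.0
```

```bash
cat > s.py <<'E'
from h import *
o=get_obs();R=np.array(o["orientation"]);print(np.round(o["tool_pos"],1),np.degrees(np.arctan2(R[1,0],R[0,0])).round(2),R[:,2].round(3),round(o["opening"],1),round(o["clock"],2),np.round(o["contact_force"],1),np.round(o["ft_torque"],2))
E
python3 s.py
```

```text
[551.8  74.3 141. ] -87.64 [-0.002 -0.001 -1.   ] 60.1 3.2 [0.9 0.5 0.9] [-0.07 -0.07  0.01]
```

move_arm --deltas '[{"gripper": 0.4,"dx": 0.05,"dy": -0.08,"dz": 0.15,"ax": 0,"ay": 0,"az": 0},{"gripper": 0.4,"dx": 0.04,"dy": 0,"dz": 0.15,"ax": 0,"ay": 0,"az": 0},{"gripper": 0.4,"dx": 0,"dy": 0,"dz": 0.01,"ax": 0,"ay": 0,"az": 0},{"gripper": 0.4,"dx": 0,"dy": 0,"dz": 0,"ax": 0,"ay": 0,"az": 0}]'

```text
clock: 3.53
tool_pos: [560.9, 66.2, 111.6]
orientation: [[0.041, -0.999, 0.001], [-0.999, -0.041, -0.0], [0.0, -0.001, -1.0]]
contact_force: [0.7, -0.1, -0.1]
opening: 59.5
grasp_force: 0.0
```

move_arm --deltas '[{"gripper": 0.4,"dx": 0,"dy": 0,"dz": 0.015,"ax": 0,"ay": 0,"az": 0},{"gripper": 0.4,"dx": 0,"dy": 0,"dz": 0,"ax": 0,"ay": 0,"az": 0}]'

```text
clock: 3.7
tool_pos: [561.2, 66.5, 110.4]
orientation: [[0.042, -0.999, 0.003], [-0.999, -0.042, 0.001], [-0.001, -0.003, -1.0]]
contact_force: [0.2, 0.5, -0.4]
opening: 59.8
grasp_force: 0.0
```

move_arm --deltas '[{"gripper": 0.4,"dx": 0,"dy": 0,"dz": 0.015,"ax": 0,"ay": 0,"az": 0},{"gripper": 0.4,"dx": 0,"dy": 0,"dz": 0,"ax": 0,"ay": 0,"az": 0}]'

```text
clock: 3.87
tool_pos: [560.6, 66.3, 107.8]
orientation: [[0.041, -0.999, 0.001], [-0.999, -0.041, 0.0], [-0.0, -0.001, -1.0]]
contact_force: [-0.2, -0.2, 0.2]
opening: 60.4
grasp_force: 0.0
```

move_arm --deltas '[{"gripper": 0.4,"dx": 0,"dy": 0,"dz": 0.012,"ax": 0,"ay": 0,"az": 0},{"gripper": 0.4,"dx": 0,"dy": 0,"dz": 0,"ax": 0,"ay": 0,"az": 0}]'

```text
clock: 4.03
tool_pos: [560.7, 66.1, 106.9]
orientation: [[0.041, -0.999, 0.001], [-0.999, -0.041, -0.0], [0.0, -0.001, -1.0]]
contact_force: [-0.8, -1.0, 3.3]
opening: 59.9
grasp_force: 1.6
```

move_arm --deltas '[{"gripper": 0.4,"dx": 0,"dy": 0,"dz": 0.01,"ax": 0,"ay": 0,"az": 0},{"gripper": 0.4,"dx": 0,"dy": 0,"dz": 0,"ax": 0,"ay": 0,"az": 0}]'

```text
clock: 4.2
tool_pos: [560.8, 65.9, 106.8]
orientation: [[0.041, -0.999, 0.002], [-0.999, -0.041, -0.0], [0.0, -0.002, -1.0]]
contact_force: [-3.9, -1.0, 9.3]
opening: 59.5
grasp_force: 4.5
```

```bash
python3 s.py
```

```text
[560.8  65.9 106.8] -87.62 [ 0.002 -0.    -1.   ] 59.5 4.2 [-3.9 -1.   9.3] [-0.04  1.27 -0.05]
```

move_arm --deltas '[{"gripper": 0.4,"dx": 0,"dy": 0,"dz": 0.008,"ax": 0,"ay": 0,"az": 0},{"gripper": 0.4,"dx": 0.04,"dy": 0,"dz": 0,"ax": 0,"ay": 0,"az": 0},{"gripper": 0.4,"dx": 0.06,"dy": 0,"dz": 0,"ax": 0,"ay": 0,"az": 0},{"gripper": 0.4,"dx": 0.06,"dy": 0,"dz": 0,"ax": 0,"ay": 0,"az": 0},{"gripper": 0.4,"dx": 0.06,"dy": 0,"dz": 0,"ax": 0,"ay": 0,"az": 0},{"gripper": 0.4,"dx": 0.06,"dy": 0,"dz": 0,"ax": 0,"ay": 0,"az": 0},{"gripper": 0.4,"dx": 0.03,"dy": 0,"dz": 0,"ax": 0,"ay": 0,"az": 0},{"gripper": 0.4,"dx": 0,"dy": 0,"dz": 0,"ax": 0,"ay": 0,"az": 0}]'

```text
clock: 4.87
tool_pos: [562.5, 34.1, 106.7]
orientation: [[0.041, -0.999, 0.003], [-0.999, -0.041, -0.001], [0.001, -0.003, -1.0]]
contact_force: [-4.0, -1.3, 11.9]
opening: 59.9
grasp_force: 6.0
```

```bash
python3 s.py
```

```text
[562.5  34.1 106.7] -87.64 [ 0.003 -0.001 -1.   ] 59.9 4.87 [-4.  -1.3 11.9] [-0.31  1.41 -0.05]
```

move_arm --deltas '[{"gripper": 0.4,"dx": 0,"dy": 0,"dz": -0.08,"ax": 0,"ay": 0,"az": 0},{"gripper": 0.4,"dx": 0,"dy": 0,"dz": -0.15,"ax": 0,"ay": 0,"az": 0}]'

```text
clock: 5.03
tool_pos: [560.4, 34.9, 126.2]
orientation: [[0.04, -0.999, -0.004], [-0.999, -0.04, -0.0], [0.0, 0.004, -1.0]]
contact_force: [0.3, 0.6, 0.8]
opening: 59.9
grasp_force: 0.0
```

```bash
python3 - <<'E'
from h import *
c=camera("top");save(c,"a1",(260,85,440,225),4);print(meas(c),[ (r["p"],r["pixel"]) for r in spot_in("shaft",c)])
E
python3 s.py
```

```text
{'shaft': (array([504.3,  43.3]), np.float64(20.61), np.float64(72.0), np.float64(38.0)), 'parallel': (array([ 578.1, -162.8]), np.float64(5.7), np.float64(201.0), np.float64(61.0))} [(0.98, [159.9, 198.7]), (0.83, [464.8, 141.5]), (0.75, [308.2, 187.7]), (0.6, [443.6, 287.5]), (0.54, [346.8, 173.8])]
[561.8  35.3 127.3] -87.65 [ 0.     0.001 -1.   ] 60.1 5.23 [-0.7  0.6 -0.4] [-0.01  0.07  0.05]
```

View pics/a1.png

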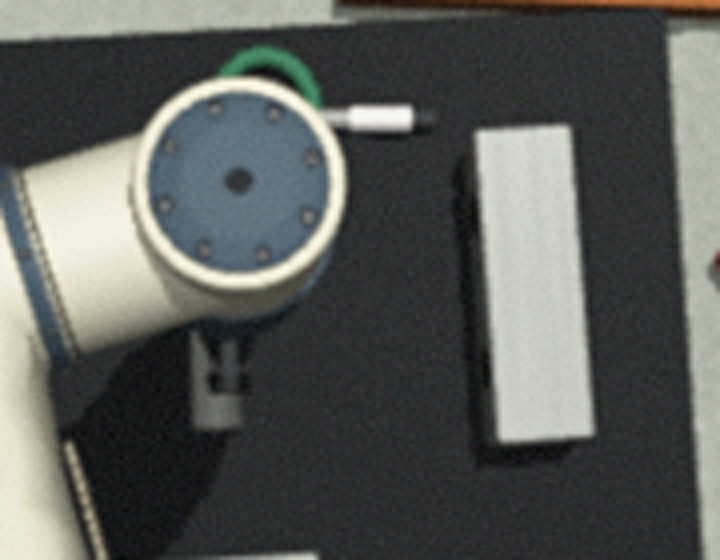

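The wrist hides most of the shaft from above. Its visible end is at (314,190), and it was at (308,190), so it has rolled about 16 mm as expected.

move_arm --deltas '[{"gripper": 0.4,"dx": -0.15,"dy": 0,"dz": 0,"ax": 0,"ay": 0,"az": 0},{"gripper": 0.4,"dx": 0,"dy": 0,"dz": 0.17,"ax": 0,"ay": 0,"az": 0},{"gripper": 0.4,"dx": 0,"dy": 0,"dz": 0.06,"ax": 0,"ay": 0,"az": 0},{"gripper": 0.4,"dx": 0,"dy": 0,"dz": 0,"ax": 0,"ay": 0,"az": 0},{"gripper": 0.4,"dx": 0.05,"dy": 0,"dz": 0,"ax": 0,"ay": 0,"az": 0},{"gripper": 0.4,"dx": 0.06,"dy": 0,"dz": 0,"ax": 0,"ay": 0,"az": -0.005},{"gripper": 0.4,"dx": 0.06,"dy": 0,"dz": 0,"ax": 0,"ay": 0,"az": -0.005},{"gripper": 0.4,"dx": 0.06,"dy": 0,"dz": 0,"ax": 0,"ay": 0,"az": -0.005},{"gripper": 0.4,"dx": 0.05,"dy": 0,"dz": 0,"ax": 0,"ay": 0,"az": 0},{"gripper": 0.4,"dx": 0.03,"dy": 0,"dz": 0,"ax": 0,"ay": 0,"az": 0},{"gripper": 0.4,"dx": 0,"dy": 0,"dz": 0,"ax": 0,"ay": 0,"az": 0}]'

```text
clock: 6.15
tool_pos: [563.4, 17.9, 106.6]
orientation: [[0.049, -0.999, 0.003], [-0.999, -0.049, -0.001], [0.001, -0.003, -1.0]]
contact_force: [-3.6, -2.4, 15.6]
opening: 59.6
grasp_force: 7.7
```

move_arm --deltas '[{"gripper": 0.4,"dx": 0,"dy": 0,"dz": -0.08,"ax": 0,"ay": 0,"az": 0},{"gripper": 0.4,"dx": 0,"dy": 0,"dz": -0.15,"ax": 0,"ay": 0,"az": 0}]'

```text
clock: 6.32
tool_pos: [560.6, 18.8, 125.3]
orientation: [[0.048, -0.999, -0.005], [-0.999, -0.048, -0.0], [0.0, 0.005, -1.0]]
contact_force: [0.3, -0.3, -0.7]
opening: 59.7
grasp_force: 0.0
```

```bash
python3 - <<'E'
from h import *
c=camera("side");save(c,"b1",(260,120,460,270),4)
for r in regions_of("shaft",c): print(round(r["p"],2),r["pixel"])
o=np.array([560.,25,96]);print([np.round(proj(c,o+np.array([k*80*np.cos(.05),k*80*np.sin(.05),0]))) for k in(-1,1)])
E
python3 s.py
```

```text
0.74 [440.3, 322.3]
0.71 [359.4, 189.8]
0.69 [258.8, 336.9]
0.69 [294.0, 130.6]
[array([330., 195.]), array([382., 185.])]
[563.3  19.1 128.7] -87.21 [ 0.002  0.    -1.   ] 59.6 6.42 [ 0.2 -0.8  0.2] [ 0.02 -0.08  0.03]
```

View pics/b1.png

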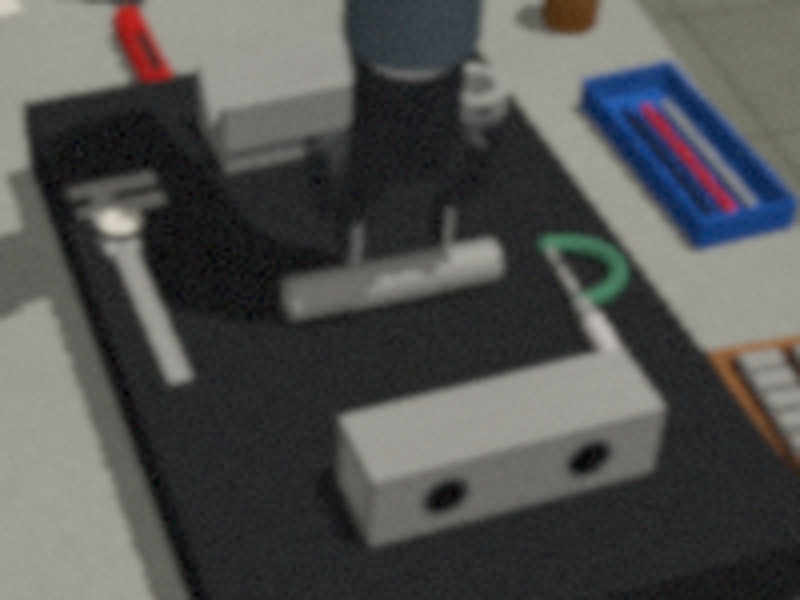

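The side view shows the shaft from (333,195) to (384,182), which matches the prediction. I'll run more strokes.

move_arm --deltas '[{"gripper": 0.4,"dx": -0.15,"dy": 0,"dz": 0,"ax": 0,"ay": 0,"az": 0},{"gripper": 0.4,"dx": 0,"dy": 0,"dz": 0.17,"ax": 0,"ay": 0,"az": 0},{"gripper": 0.4,"dx": 0,"dy": 0,"dz": 0.06,"ax": 0,"ay": 0,"az": 0},{"gripper": 0.4,"dx": 0,"dy": 0,"dz": 0,"ax": 0,"ay": 0,"az": 0},{"gripper": 0.4,"dx": 0.05,"dy": 0,"dz": 0,"ax": 0,"ay": 0,"az": 0},{"gripper": 0.4,"dx": 0.06,"dy": 0,"dz": 0,"ax": 0,"ay": 0,"az": -0.005},{"gripper": 0.4,"dx": 0.06,"dy": 0,"dz": 0,"ax": 0,"ay": 0,"az": -0.005},{"gripper": 0.4,"dx": 0.06,"dy": 0,"dz": 0,"ax": 0,"ay": 0,"az": -0.005},{"gripper": 0.4,"dx": 0.05,"dy": 0,"dz": 0,"ax": 0,"ay": 0,"az": 0},{"gripper": 0.4,"dx": 0.03,"dy": 0,"dz": 0,"ax": 0,"ay": 0,"az": 0},{"gripper": 0.4,"dx": 0,"dy": 0,"dz": 0,"ax": 0,"ay": 0,"az": 0}]'

```text
clock: 7.33
tool_pos: [564.0, 1.7, 106.7]
orientation: [[0.056, -0.998, 0.002], [-0.998, -0.056, -0.002], [0.002, -0.002, -1.0]]
contact_force: [-4.2, -0.8, 16.2]
opening: 59.8
grasp_force: 8.6
```

move_arm --deltas '[{"gripper": 0.4,"dx": 0,"dy": 0,"dz": -0.08,"ax": 0,"ay": 0,"az": 0},{"gripper": 0.4,"dx": 0,"dy": 0,"dz": -0.08,"ax": 0,"ay": 0,"az": 0},{"gripper": 0.4,"dx": -0.15,"dy": 0,"dz": 0,"ax": 0,"ay": 0,"az": 0},{"gripper": 0.4,"dx": 0,"dy": 0,"dz": 0.1,"ax": 0,"ay": 0,"az": 0},{"gripper": 0.4,"dx": 0,"dy": 0,"dz": 0.06,"ax": 0,"ay": 0,"az": 0},{"gripper": 0.4,"dx": 0,"dy": 0,"dz": 0,"ax": 0,"ay": 0,"az": 0}]'

```text
clock: 7.83
tool_pos: [562.9, 17.9, 106.4]
orientation: [[0.058, -0.998, 0.002], [-0.998, -0.058, -0.001], [0.001, -0.002, -1.0]]
contact_force: [-6.0, 1.8, 16.4]
opening: 60.0
grasp_force: 8.5
```

move_arm --deltas '[{"gripper": 0.4,"dx": 0.05,"dy": 0,"dz": 0,"ax": 0,"ay": 0,"az": 0},{"gripper": 0.4,"dx": 0.06,"dy": 0,"dz": 0,"ax": 0,"ay": 0,"az": -0.005},{"gripper": 0.4,"dx": 0.06,"dy": 0,"dz": 0,"ax": 0,"ay": 0,"az": -0.005},{"gripper": 0.4,"dx": 0.06,"dy": 0,"dz": 0,"ax": 0,"ay": 0,"az": -0.005},{"gripper": 0.4,"dx": 0.05,"dy": 0,"dz": 0,"ax": 0,"ay": 0,"az": 0},{"gripper": 0.4,"dx": 0.03,"dy": 0,"dz": 0,"ax": 0,"ay": 0,"az": 0},{"gripper": 0.4,"dx": 0,"dy": 0,"dz": 0,"ax": 0,"ay": 0,"az": 0},{"gripper": 0.4,"dx": 0,"dy": 0,"dz": -0.08,"ax": 0,"ay": 0,"az": 0},{"gripper": 0.4,"dx": 0,"dy": 0,"dz": -0.15,"ax": 0,"ay": 0,"az": 0}]'

```text
clock: 8.58
tool_pos: [562.4, -13.3, 124.9]
orientation: [[0.063, -0.998, -0.006], [-0.998, -0.063, -0.0], [-0.0, 0.006, -1.0]]
contact_force: [0.2, 0.6, 0.1]
opening: 59.9
grasp_force: 0.0
```

```bash
cat > m.py <<'E'
from h import *
import sys
from scipy.optimize import minimize
# fit silhouette of 160x32 cylinder (4 end-ring hull) to side mask hull
c=camera("side")
rs=[r for r in regions_of("shaft",c) if 300<r["pixel"][0]<420 and 165<r["pixel"][1]<260]
m=rs[0]["mask"].astype(np.uint8);print(round(rs[0]["p"],2),rs[0]["pixel"],m.sum())
ys,xs=np.nonzero(m);H=cv2.convexHull(np.c_[xs,ys].astype(np.int32));M=np.zeros(m.shape,np.uint8);cv2.fillConvexPoly(M,H,1);M=cv2.resize(M[150:290,280:450],None,fx=4,fy=4,interpolation=cv2.INTER_NEAREST)
th=np.linspace(0,2*np.pi,24)
def sil(v):
    a=np.radians(v[2]);u=np.array([np.cos(a),np.sin(a),0]);n=np.array([-u[1],u[0],0])
    P=[(np.array(proj(c,np.array([v[0],v[1],96])+k*80*u+16*np.cos(t)*n+[0,0,16*np.sin(t)]))-[279.5,149.5])*4 for k in(-1,1) for t in th]
    S=np.zeros(M.shape,np.uint8);cv2.fillConvexPoly(S,cv2.convexHull(np.int32(np.round(P))),1);return S
def cost(v):
    S=sil(v);return (S!=M).sum()
best=minimize(cost,[float(a) for a in sys.argv[1:4]],method="Nelder-Mead",options=dict(initial_simplex=[np.array([float(a) for a in sys.argv[1:4]])+d for d in ([-6,-6,-3],[8,0,0],[0,8,0],[3,3,4])]))
print(best.x.round(1),best.fun/M.sum())
E
python3 m.py 561 -5 3.5; python3 s.py
```

```text
0.95 [363.0, 199.7] 596
[565.5  -8.3   3.5] 0.05901162790697674
[565.1 -13.1 128.4] -86.35 [ 0.002 -0.    -1.   ] 59.4 8.68 [ 1.2 -0.4  1.1] [ 0.04 -0.02 -0.01]
```

move_arm --deltas '[{"gripper": 0.4,"dx": -0.14,"dy": 0,"dz": 0,"ax": 0,"ay": 0,"az": 0},{"gripper": 0.4,"dx": 0,"dy": 0,"dz": 0.17,"ax": 0,"ay": 0,"az": 0},{"gripper": 0.4,"dx": 0,"dy": 0,"dz": 0.06,"ax": 0,"ay": 0,"az": 0},{"gripper": 0.4,"dx": 0,"dy": 0,"dz": 0,"ax": 0,"ay": 0,"az": 0},{"gripper": 0.4,"dx": 0.05,"dy": 0,"dz": 0,"ax": 0,"ay": 0,"az": 0},{"gripper": 0.4,"dx": 0.06,"dy": 0,"dz": 0,"ax": 0,"ay": 0,"az": -0.005},{"gripper": 0.4,"dx": 0.06,"dy": 0,"dz": 0,"ax": 0,"ay": 0,"az": -0.005},{"gripper": 0.4,"dx": 0.06,"dy": 0,"dz": 0,"ax": 0,"ay": 0,"az": -0.005},{"gripper": 0.4,"dx": 0.05,"dy": 0,"dz": 0,"ax": 0,"ay": 0,"az": 0},{"gripper": 0.4,"dx": 0.03,"dy": 0,"dz": 0,"ax": 0,"ay": 0,"az": 0},{"gripper": 0.4,"dx": 0,"dy": 0,"dz": 0,"ax": 0,"ay": 0,"az": 0}]'

```text
clock: 9.6
tool_pos: [565.8, -31.5, 106.6]
orientation: [[0.071, -0.997, 0.002], [-0.997, -0.071, -0.002], [0.002, -0.001, -1.0]]
contact_force: [-5.6, -0.9, 18.8]
opening: 59.7
grasp_force: 9.6
```

move_arm --deltas '[{"gripper": 0.4,"dx": 0,"dy": 0,"dz": -0.08,"ax": 0,"ay": 0,"az": 0},{"gripper": 0.4,"dx": 0,"dy": 0,"dz": -0.08,"ax": 0,"ay": 0,"az": 0},{"gripper": 0.4,"dx": -0.15,"dy": 0,"dz": 0,"ax": 0,"ay": 0,"az": 0},{"gripper": 0.4,"dx": 0,"dy": 0,"dz": 0.1,"ax": 0,"ay": 0,"az": 0},{"gripper": 0.4,"dx": 0,"dy": 0,"dz": 0.06,"ax": 0,"ay": 0,"az": 0},{"gripper": 0.4,"dx": 0,"dy": 0,"dz": 0,"ax": 0,"ay": 0,"az": 0}]'

```text
clock: 10.1
tool_pos: [564.9, -15.1, 106.3]
orientation: [[0.073, -0.997, 0.002], [-0.997, -0.073, -0.001], [0.002, -0.001, -1.0]]
contact_force: [-5.5, 2.1, 17.7]
opening: 60.0
grasp_force: 8.6
```

move_arm --deltas '[{"gripper": 0.4,"dx": 0.05,"dy": 0,"dz": 0,"ax": 0,"ay": 0,"az": 0},{"gripper": 0.4,"dx": 0.06,"dy": 0,"dz": 0,"ax": 0,"ay": 0,"az": -0.005},{"gripper": 0.4,"dx": 0.06,"dy": 0,"dz": 0,"ax": 0,"ay": 0,"az": -0.005},{"gripper": 0.4,"dx": 0.06,"dy": 0,"dz": 0,"ax": 0,"ay": 0,"az": -0.005},{"gripper": 0.4,"dx": 0.05,"dy": 0,"dz": 0,"ax": 0,"ay": 0,"az": 0},{"gripper": 0.4,"dx": 0.03,"dy": 0,"dz": 0,"ax": 0,"ay": 0,"az": 0},{"gripper": 0.4,"dx": 0,"dy": 0,"dz": 0,"ax": 0,"ay": 0,"az": 0},{"gripper": 0.4,"dx": 0,"dy": 0,"dz": -0.08,"ax": 0,"ay": 0,"az": 0},{"gripper": 0.4,"dx": 0,"dy": 0,"dz": -0.15,"ax": 0,"ay": 0,"az": 0}]'

```text
clock: 10.85
tool_pos: [564.8, -46.1, 124.8]
orientation: [[0.078, -0.997, -0.006], [-0.997, -0.078, 0.0], [-0.001, 0.006, -1.0]]
contact_force: [1.1, -0.8, -0.0]
opening: 59.5
grasp_force: 0.0
```

```bash
python3 m.py 564 -38 4.5; python3 s.py
python3 - <<'E'
from h import *
c=camera("side");save(c,"b2",(300,150,450,270),5)
E
```

```text
0.61 [363.9, 206.7] 672
[567.5 -41.7   3.1] 0.114221140472879
[567.5 -46.1 128.3] -85.49 [ 0.002 -0.    -1.   ] 59.9 10.95 [1.  0.  1.5] [-0.02 -0.08 -0.  ]
```

View pics/b2.png

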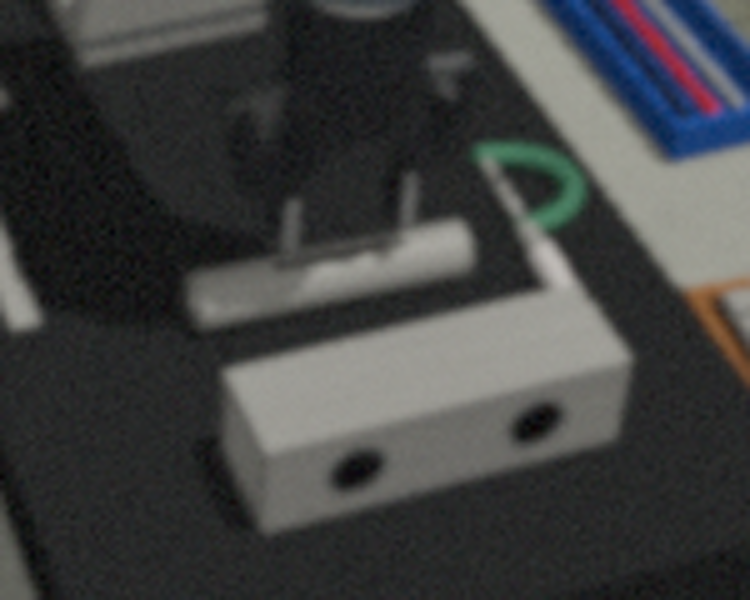

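The keyway is visible again along the top, at about (330–380,199) in the full image, so a full turn is nearly done. The shaft is parallel to the box to within a couple of degrees. I'll keep going.

move_arm --deltas '[{"gripper": 0.4,"dx": -0.14,"dy": 0,"dz": 0,"ax": 0,"ay": 0,"az": 0},{"gripper": 0.4,"dx": 0,"dy": 0,"dz": 0.17,"ax": 0,"ay": 0,"az": 0},{"gripper": 0.4,"dx": 0,"dy": 0,"dz": 0.06,"ax": 0,"ay": 0,"az": 0},{"gripper": 0.4,"dx": 0,"dy": 0,"dz": 0,"ax": 0,"ay": 0,"az": 0},{"gripper": 0.4,"dx": 0.05,"dy": 0,"dz": 0,"ax": 0,"ay": 0,"az": -0.005},{"gripper": 0.4,"dx": 0.06,"dy": 0,"dz": 0,"ax": 0,"ay": 0,"az": -0.005},{"gripper": 0.4,"dx": 0.06,"dy": 0,"dz": 0,"ax": 0,"ay": 0,"az": -0.005},{"gripper": 0.4,"dx": 0.06,"dy": 0,"dz": 0,"ax": 0,"ay": 0,"az": -0.005},{"gripper": 0.4,"dx": 0.05,"dy": 0,"dz": 0,"ax": 0,"ay": 0,"az": 0},{"gripper": 0.4,"dx": 0.03,"dy": 0,"dz": 0,"ax": 0,"ay": 0,"az": 0},{"gripper": 0.4,"dx": 0,"dy": 0,"dz": 0,"ax": 0,"ay": 0,"az": 0}]'

```text
clock: 11.92
tool_pos: [568.0, -64.6, 106.6]
orientation: [[0.088, -0.996, 0.001], [-0.996, -0.088, -0.002], [0.003, -0.0, -1.0]]
contact_force: [-8.1, -0.1, 20.2]
opening: 59.7
grasp_force: 10.3
```

move_arm --deltas '[{"gripper": 0.4,"dx": 0,"dy": 0,"dz": -0.08,"ax": 0,"ay": 0,"az": 0},{"gripper": 0.4,"dx": 0,"dy": 0,"dz": -0.08,"ax": 0,"ay": 0,"az": 0},{"gripper": 0.4,"dx": -0.15,"dy": 0,"dz": 0,"ax": 0,"ay": 0,"az": 0},{"gripper": 0.4,"dx": 0,"dy": 0,"dz": 0.1,"ax": 0,"ay": 0,"az": 0},{"gripper": 0.4,"dx": 0,"dy": 0,"dz": 0.06,"ax": 0,"ay": 0,"az": 0},{"gripper": 0.4,"dx": 0,"dy": 0,"dz": 0,"ax": 0,"ay": 0,"az": 0}]'

```text
clock: 12.42
tool_pos: [567.4, -48.3, 106.3]
orientation: [[0.09, -0.996, 0.001], [-0.996, -0.09, -0.002], [0.002, -0.001, -1.0]]
contact_force: [-4.8, 1.1, 18.4]
opening: 59.8
grasp_force: 8.8
```

move_arm --deltas '[{"gripper": 0.4,"dx": 0.05,"dy": 0,"dz": 0,"ax": 0,"ay": 0,"az": -0.005},{"gripper": 0.4,"dx": 0.06,"dy": 0,"dz": 0,"ax": 0,"ay": 0,"az": -0.005},{"gripper": 0.4,"dx": 0.06,"dy": 0,"dz": 0,"ax": 0,"ay": 0,"az": -0.005},{"gripper": 0.4,"dx": 0.06,"dy": 0,"dz": 0,"ax": 0,"ay": 0,"az": -0.005},{"gripper": 0.4,"dx": 0.05,"dy": 0,"dz": 0,"ax": 0,"ay": 0,"az": 0},{"gripper": 0.4,"dx": 0.03,"dy": 0,"dz": 0,"ax": 0,"ay": 0,"az": 0},{"gripper": 0.4,"dx": 0,"dy": 0,"dz": 0,"ax": 0,"ay": 0,"az": 0},{"gripper": 0.4,"dx": 0,"dy": 0,"dz": -0.08,"ax": 0,"ay": 0,"az": 0},{"gripper": 0.4,"dx": 0,"dy": 0,"dz": -0.15,"ax": 0,"ay": 0,"az": 0}]'

```text
clock: 13.17
tool_pos: [567.9, -78.9, 124.7]
orientation: [[0.098, -0.995, -0.006], [-0.995, -0.098, 0.0], [-0.001, 0.006, -1.0]]
contact_force: [0.5, 0.1, -0.3]
opening: 59.7
grasp_force: 0.0
```

```bash
python3 m.py 567 -71 4.5; python3 s.py
python3 - <<'E'
from h import *
c=camera("side");save(c,"b3",(300,150,450,270),5)
E
```

```text
0.78 [366.9, 214.6] 594
[568.6 -72.3   5.5] 0.10670261941448382
[570.6 -79.  128.1] -84.34 [ 0.002 -0.    -1.   ] 59.6 13.27 [-0.3 -0.3  0.9] [ 0.02 -0.05 -0.01]
```

View pics/b3.png

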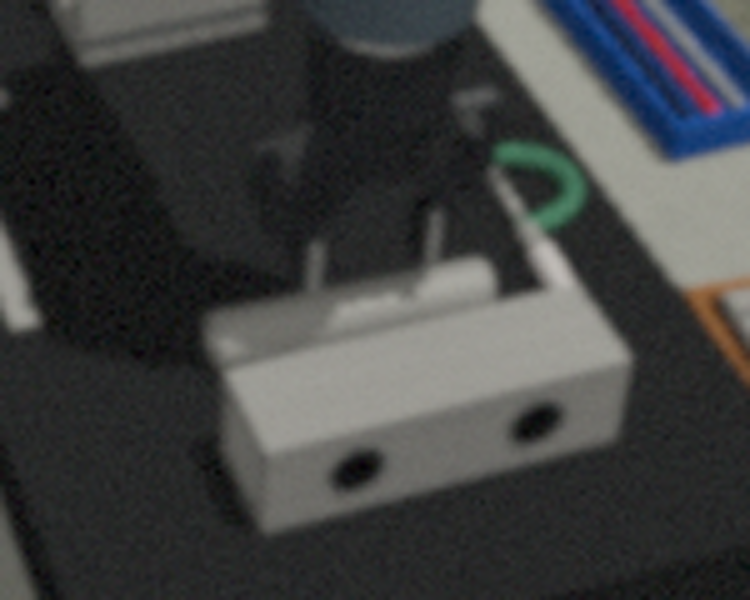

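The side view shows the shaft from about (342,216) to (399,206), now parallel to the box edge. I'll do two more full strokes without turning.

move_arm --deltas '[{"gripper": 0.4,"dx": -0.15,"dy": 0,"dz": 0,"ax": 0,"ay": 0,"az": 0},{"gripper": 0.4,"dx": 0,"dy": 0,"dz": 0.17,"ax": 0,"ay": 0,"az": 0},{"gripper": 0.4,"dx": 0,"dy": 0,"dz": 0.06,"ax": 0,"ay": 0,"az": 0},{"gripper": 0.4,"dx": 0,"dy": 0,"dz": 0,"ax": 0,"ay": 0,"az": 0},{"gripper": 0.4,"dx": 0.05,"dy": 0,"dz": 0,"ax": 0,"ay": 0,"az": 0},{"gripper": 0.4,"dx": 0.06,"dy": 0,"dz": 0,"ax": 0,"ay": 0,"az": 0},{"gripper": 0.4,"dx": 0.06,"dy": 0,"dz": 0,"ax": 0,"ay": 0,"az": 0},{"gripper": 0.4,"dx": 0.06,"dy": 0,"dz": 0,"ax": 0,"ay": 0,"az": 0},{"gripper": 0.4,"dx": 0.05,"dy": 0,"dz": 0,"ax": 0,"ay": 0,"az": 0},{"gripper": 0.4,"dx": 0.03,"dy": 0,"dz": 0,"ax": 0,"ay": 0,"az": 0},{"gripper": 0.4,"dx": 0,"dy": 0,"dz": 0,"ax": 0,"ay": 0,"az": 0}]'

```text
clock: 14.23
tool_pos: [570.8, -96.6, 106.6]
orientation: [[0.099, -0.995, -0.0], [-0.995, -0.099, -0.003], [0.003, 0.0, -1.0]]
contact_force: [-8.9, -1.3, 21.3]
opening: 59.8
grasp_force: 10.6
```

move_arm --deltas '[{"gripper": 0.4,"dx": 0,"dy": 0,"dz": -0.08,"ax": 0,"ay": 0,"az": 0},{"gripper": 0.4,"dx": 0,"dy": 0,"dz": -0.08,"ax": 0,"ay": 0,"az": 0},{"gripper": 0.4,"dx": -0.15,"dy": 0,"dz": 0,"ax": 0,"ay": 0,"az": 0},{"gripper": 0.4,"dx": 0,"dy": 0,"dz": 0.1,"ax": 0,"ay": 0,"az": 0},{"gripper": 0.4,"dx": 0,"dy": 0,"dz": 0.06,"ax": 0,"ay": 0,"az": 0},{"gripper": 0.4,"dx": 0,"dy": 0,"dz": 0,"ax": 0,"ay": 0,"az": 0}]'

```text
clock: 14.73
tool_pos: [570.4, -80.0, 106.1]
orientation: [[0.1, -0.995, 0.001], [-0.995, -0.1, -0.002], [0.002, -0.001, -1.0]]
contact_force: [-3.9, 1.2, 15.8]
opening: 60.0
grasp_force: 8.3
```

move_arm --deltas '[{"gripper": 0.4,"dx": 0.05,"dy": 0,"dz": 0,"ax": 0,"ay": 0,"az": 0},{"gripper": 0.4,"dx": 0.06,"dy": 0,"dz": 0,"ax": 0,"ay": 0,"az": 0},{"gripper": 0.4,"dx": 0.06,"dy": 0,"dz": 0,"ax": 0,"ay": 0,"az": 0},{"gripper": 0.4,"dx": 0.06,"dy": 0,"dz": 0,"ax": 0,"ay": 0,"az": 0},{"gripper": 0.4,"dx": 0.04,"dy": 0,"dz": 0,"ax": 0,"ay": 0,"az": 0},{"gripper": 0.4,"dx": 0.02,"dy": 0,"dz": 0,"ax": 0,"ay": 0,"az": 0},{"gripper": 0.4,"dx": 0,"dy": 0,"dz": 0,"ax": 0,"ay": 0,"az": 0}]'

```text
clock: 15.32
tool_pos: [572.2, -110.7, 106.7]
orientation: [[0.099, -0.995, -0.0], [-0.995, -0.099, -0.003], [0.003, 0.001, -1.0]]
contact_force: [-9.2, -1.2, 19.9]
opening: 60.1
grasp_force: 10.4
```

```bash
python3 s.py
```

```text
[ 572.2 -110.7  106.7] -84.31 [-0.    -0.003 -1.   ] 60.1 15.32 [-9.2 -1.2 19.9] [-0.32  3.16  0.1 ]
```

move_arm --deltas '[{"gripper": 0.4,"dx": 0,"dy": 0,"dz": -0.08,"ax": 0,"ay": 0,"az": 0},{"gripper": 0.4,"dx": 0,"dy": 0,"dz": -0.08,"ax": 0,"ay": 0,"az": 0},{"gripper": 0.4,"dx": -0.15,"dy": 0,"dz": 0,"ax": 0,"ay": 0,"az": 0},{"gripper": 0.4,"dx": 0,"dy": 0,"dz": 0.1,"ax": 0,"ay": 0,"az": 0},{"gripper": 0.4,"dx": 0,"dy": 0,"dz": 0.06,"ax": 0,"ay": 0,"az": 0},{"gripper": 0.4,"dx": 0,"dy": 0,"dz": 0,"ax": 0,"ay": 0,"az": 0},{"gripper": 0.4,"dx": 0.05,"dy": 0,"dz": 0,"ax": 0,"ay": 0,"az": 0},{"gripper": 0.4,"dx": 0.06,"dy": 0,"dz": 0,"ax": 0,"ay": 0,"az": 0},{"gripper": 0.4,"dx": 0.05,"dy": 0,"dz": 0,"ax": 0,"ay": 0,"az": 0},{"gripper": 0.4,"dx": 0.02,"dy": 0,"dz": 0,"ax": 0,"ay": 0,"az": 0},{"gripper": 0.4,"dx": 0,"dy": 0,"dz": 0,"ax": 0,"ay": 0,"az": 0}]'

```text
clock: 16.23
tool_pos: [573.2, -111.9, 106.7]
orientation: [[0.099, -0.995, 0.001], [-0.995, -0.099, -0.0], [0.001, -0.001, -1.0]]
contact_force: [-8.0, 4.3, 21.7]
opening: 59.4
grasp_force: 10.4
```

move_arm --deltas '[{"gripper": 0.4,"dx": 0,"dy": 0,"dz": -0.08,"ax": 0,"ay": 0,"az": 0},{"gripper": 0.4,"dx": 0,"dy": 0,"dz": -0.08,"ax": 0,"ay": 0,"az": 0},{"gripper": 0.4,"dx": -0.1,"dy": 0,"dz": 0,"ax": 0,"ay": 0,"az": 0},{"gripper": 0.4,"dx": 0,"dy": 0,"dz": 0.1,"ax": 0,"ay": 0,"az": 0},{"gripper": 0.4,"dx": 0,"dy": 0,"dz": 0.06,"ax": 0,"ay": 0,"az": 0},{"gripper": 0.4,"dx": 0,"dy": 0,"dz": 0,"ax": 0,"ay": 0,"az": 0},{"gripper": 0.4,"dx": 0.03,"dy": 0,"dz": 0,"ax": 0,"ay": 0,"az": 0},{"gripper": 0.4,"dx": 0.03,"dy": 0,"dz": 0,"ax": 0,"ay": 0,"az": 0},{"gripper": 0.4,"dx": 0.03,"dy": 0,"dz": 0,"ax": 0,"ay": 0,"az": 0},{"gripper": 0.4,"dx": 0.02,"dy": 0,"dz": 0,"ax": 0,"ay": 0,"az": 0},{"gripper": 0.4,"dx": 0,"dy": 0,"dz": 0,"ax": 0,"ay": 0,"az": 0}]'

```text
clock: 17.15
tool_pos: [574.4, -109.2, 106.6]
orientation: [[0.1, -0.995, 0.004], [-0.995, -0.1, 0.004], [-0.004, -0.005, -1.0]]
contact_force: [-5.5, 15.3, 22.7]
opening: 60.2
grasp_force: 11.1
```

```bash
python3 s.py
```

```text
[ 574.4 -109.2  106.6] -84.28 [ 0.004  0.004 -1.   ] 60.2 17.15 [-5.5 15.3 22.7] [ 5.25  2.27 -0.15]
```

move_arm --deltas '[{"gripper": 0.4,"dx": 0,"dy": 0,"dz": -0.1,"ax": 0,"ay": 0,"az": 0},{"gripper": 0.4,"dx": 0,"dy": 0,"dz": -0.3,"ax": 0,"ay": 0,"az": 0},{"gripper": 0.4,"dx": 0,"dy": 0,"dz": -0.4,"ax": 0,"ay": 0,"az": 0},{"gripper": 0.4,"dx": -0.35,"dy": 0,"dz": -0.2,"ax": 0,"ay": 0,"az": 0},{"gripper": 0.4,"dx": -0.35,"dy": 0,"dz": 0,"ax": 0,"ay": 0,"az": 0},{"gripper": 0.4,"dx": -0.35,"dy": 0,"dz": 0,"ax": 0,"ay": 0,"az": 0},{"gripper": 0.4,"dx": -0.35,"dy": 0,"dz": 0,"ax": 0,"ay": 0,"az": 0},{"gripper": 0.4,"dx": -0.35,"dy": 0,"dz": 0,"ax": 0,"ay": 0,"az": 0},{"gripper": 0.4,"dx": 0,"dy": 0,"dz": 0,"ax": 0,"ay": 0,"az": 0}]'

```text
clock: 17.9
tool_pos: [554.9, 66.5, 202.3]
orientation: [[0.103, -0.995, -0.003], [-0.995, -0.103, 0.001], [-0.001, 0.003, -1.0]]
contact_force: [0.4, -0.6, 1.7]
opening: 60.0
grasp_force: 0.0
```

```bash
python3 - <<'E'
from h import *
c=camera("top");save(c,"t2",(340,100,430,215),5)
r=[r for r in regions_of("shaft",c) if 340<r["pixel"][0]<400 and 100<r["pixel"][1]<215]
pm=[r for r in regions_of("parallel",c)][0]["mask"]
g=cv2.cvtColor(c["pixels"],cv2.COLOR_RGB2GRAY)
for n in r: print(n["p"],n["pixel"],n["mask"].sum())
print(meas(c))
for row in range(128,196,8): print(row,g[row,352:392].tolist())
E
python3 s.py
```

```text
[555.5  61.8 202.9] -84.29 [-0.002 -0.001 -1.   ] 59.7 18.05 [ 0.1 -0.4 -0. ] [-0.04 -0.03  0.01]Traceback (most recent call last):
  File "<stdin>", line 4, in <module>
IndexError: list index out of range
```

View pics/t2.png

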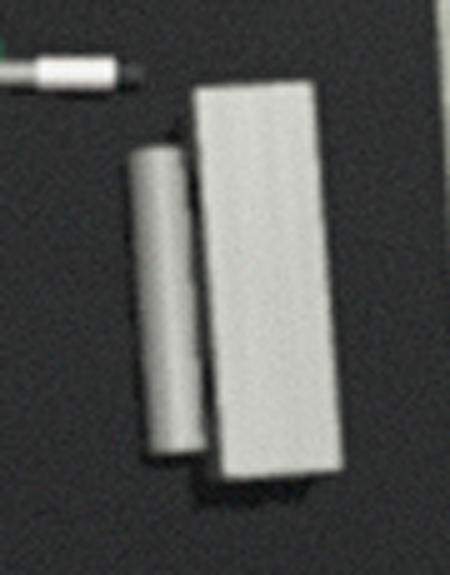

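The shaft lies from (371,130) to (376,190), apparently flush along the box's left side. I'll measure the gap at both ends.

Run:
```python
from h import *
c=camera("top");g=cv2.GaussianBlur(cv2.cvtColor(c["pixels"],cv2.COLOR_RGB2GRAY),(1,3),0).astype(float)
S=[];E=[]
def cross(x,row,up):
    for x in range(x,x+25):
        a,b=g[row,x],g[row,x+1]
        if (a<110<=b) if up else (a>110>=b): return x+(110-a)/(b-a)
for row in range(133,187,3):
    l=cross(360,row,True);r=cross(int(l)+4,row,False);e=cross(int(r)+1,row,True);e2=cross(int(e)+15,row,False)
    S.append(ray(c,((l+r)/2,row),96)[:2]);E.append([ray(c,(q,row),140)[:2] for q in (e,e2)])
S=np.array(S);E=np.array(E)
for k in range(2): print("edge",np.polyfit(E[:,k,0]-570,E[:,k,1],1))
print("axis",np.polyfit(S[:,0]-570,S[:,1],1))
mid=E.mean(1);p=np.polyfit(mid[:,0]-570,mid[:,1],1);a=np.arctan(p[0])
d=(S[:,1]-np.polyval(p,S[:,0]-570))*np.cos(a);q=np.polyfit(S[:,0]-570,d,1)
print("dist to parallel axis, ends",np.polyval(q,[-80,80]),"x ends",S[[0,-1],0])
```

```text
edge [ 9.96285935e-02 -1.32366156e+02]
edge [ 9.70197520e-02 -1.94960532e+02]
axis [ 9.37676103e-02 -1.17804779e+02]
dist to parallel axis, ends [46.00251767 45.27707071] x ends [641.77578323 506.10004918]
```

Both ends measure 46.0 and 45.3 mm from the box's centreline, where touching is 46, so the shaft lies flush.

```bash
python3 -c "
from plant import *
print(hand_in())"
```

```text
the job is handed in; nothing more can be done
None
```

I rolled the shaft from on top in ten short strokes, with the keyway going under and up again. It now lies flush along the side of the box parallel (both ends within about 1 mm of touching), and the job is handed in; no verdict was returned.

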